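Press a stud home with the bench locking pliers

ROBOT

A 6-joint arm with a two-finger parallel gripper is mounted at the origin on the work surface. World frame = base frame: x ahead of the robot, y to its left, z up, the work surface at z = 0. Lengths are in mm, angles in rad, forces in N, time in s.
With the tool pointing down it reaches from about 300 to 850 mm from the base axis. Payload 5.4 kg.
Tool frame: the origin (TCP) lies between the finger pads; the fingertips stand 17 mm ahead of it and the grasp point (between the pads) lies 2 mm behind it; z points along the fingers, y is the direction in which the jaws open and shut (so a half turn about z gives the same grasp; the last joint's range is limited). The gripper opens to 85 mm and grips with 20 to 120 N. Pads are 22 mm wide; open, the fingers measure 114 mm over their backs; the gripper's body (76 mm by 85 mm) begins 54 mm behind the grasp point. The pads swing forward as they close: fully open they stand 13 mm farther back than shut.
Start: joints at [-1.475, 0.158, 1.597, -0, 1.386, -0.21], TCP at [173.084, -548.314, 248.299] pointing down, gripper open.
Joint ranges: [-2.91, 2.91], [-0.94, 2.29], [0.18, 2.7], [-1.29, 4.43], [0.17, 2.64], [-3, 3]. Speed limits (rad/s): [2.57, 2.57, 3.14, 3.14, 3.14, 3.14].

INTERFACE

Orientations are given as a unit quaternion [w, x, y, z].
In Python, from plant import robot gives the robot as it stands. The module is installed in compiled form; this text tells all that it offers.
- The arm moves only by the shell command python3 -m inch 'ROWS' [FORCE]. ROWS is JSON, a list of rows, each an object of numbers: "fingers": the opening, from -1 (shut) to 1 (fully open), so that 0 is half open; "tx", "ty", "tz": the shift along the tool's x, y, z in mm; "twist": the turn about the tool's z in degrees. A call has 1 to 5 rows; each row is the pose to reach, as a shift and turn from the pose commanded when the call began, along the tool's axes at that moment; what a row does not reach only later rows make up. A row lasts 1/12 s, in which the tool goes at most 41.7 mm and 7.16 degrees, less where a joint would pass 70% of its speed; a pose out of reach is approached as far as the arm can. A call with a gripper value outside its range is refused whole. The fingers move at their own pace and stop on an object; FORCE is the grip in N (left out, the last holds). Time passes only in rows, so rows that repeat a pose let the fingers close. It gives the time, the measured TCP pose, the force and the opening at its end, in the units of the state.
- robot.get_state(): the state, without advancing time (a new reading comes with each control period).
- robot.grab_frame(name): name is "scene" or "top" or "wrist"; returns a dict with "frame" (420x560x3 uint8, red, green, blue), "fov_y" (degrees; the focal length in pixels is half the picture's height over the tangent of half this angle, whatever the lens; pixels are square), "cx", "cy" (the principal point, pixels), "camera_from_world" (4x4, takes a point from world to camera coordinates). Camera axes: x right, y down, z forward; pixel columns grow to the right and rows downward; lengths in mm; the calibration is good to about 2 mm. The wrist camera is an equidistant fisheye: a pixel r from the principal point sees the ray r / f radians off the axis. A picture is of the moment at which its call begins. There is no depth.
- robot.close_job(): hands the job in, once; it reports no verdict.
The state is a dict: "clock": time; "joint_positions": joint angles; "dq": joint speeds; "joint_efforts": joint torques, N m; "tcp_pos": TCP position; "eef_rot": TCP orientation; "ft_force": force on the tool from outside, world axes, zero at the start; "moment": the same for the moment, N m; "opening": opening from 0.0 (shut) to 1.0 (fully open).
Only numpy, scipy, OpenCV 4.12 (cv2) and the standard library are available. Lean on these libraries where they do the work, as an engineer would, in place of code of your own. Each camera call takes 0.05 s, during which the arm holds its last target.

TASK

Two bench-mounted locking pliers stand on the packing bench, and one of them has an aluminium bracket with a proud brass stud between its jaws. Press the blue handle pad of that one down until it goes over centre and stays locked, so that the stud is pressed fully home, then let go and push down its red release lever so that the handle springs back up and the bracket is free. Leave the bracket lying in its place and do not work the empty pliers.

Things in the scene. Friction and masses are not known exactly. Their poses are not given: they have to be found in the camera images.
- handle_pad (a point): Top centre of the blue pad (44 x 30 mm) on the upper handle of the pliers with the bracket. Open: 141 mm up, handle sloping 46 deg, point x level towards the jaw, z up. It swings about a cross pin 47 mm in +x and 66 mm below; pressed 0.82 rad down to its stop it is 85 mm up, 33 mm further from the jaw. Takes 5-10 N; springs back unless past centre, 8 mm above the stop. Turns with the handle.
- release_tab (a point): Top centre of the red tab (32 x 36 mm, 6 thick) of the same pliers' release lever, at their tail, 108 mm level from the open pad, away from the jaw; 69 mm up at rest, x towards the jaw. Its pin lies 45 mm towards the jaw, 21 mm lower. Pushed down some 20 to 25 mm (5-10 N) it lifts the locked handle past centre, which then springs up; its stop is at 37 mm. Springs back.
- stud_head (a point): Top centre of the brass stud head (20 mm wide, 4 thick) in the aluminium bracket (42 x 86 x 4 mm plate, 26 mm high flange), loose on the grey anvil under the raised jaw. 46 mm above the bench while 8 mm proud, 38 mm when fully home. The closing jaw presses it in; it stays in.
- spare_pad (a point): Top centre of the blue pad of the other pliers, the same in every way but with nothing on the anvil. Not to be worked. 141 mm up, x towards its jaw.
Mind the look-alikes: they are no part of the job. There is more than one size of the part that bears stud_head; the job needs the smallest.

How it is judged (in metres and radians):
On the way, in this order (a step that is already met when the one before it is completed fails the run):
1. the handle is closed over centre and stays locked, with the stud pressed home (height (world z) of handle_pad below 0.0885 m and height (world z) of stud_head below 0.0405 m), for 0.3 s.
2. the release lever is pushed down (height (world z) of release_tab below 0.057 m), for 0.02 s.
At the end, for the whole second after the job is handed in: the handle stands open again (pad more than 128 mm above the bench), the release lever is back at rest (tab above 63 mm), and the stud is home in the bracket (head top 34 to 40.5 mm above the bench) with the bracket still in its place on the anvil (stud head within 18 mm of where it began) (height (world z) of handle_pad above 0.128 m and height (world z) of release_tab above 0.063 m and height (world z) of stud_head between 0.034 and 0.0405 m and distance of stud_head from where it was at the start of the episode below 0.018 m); the robot touches nothing.
It fails at once if the empty pliers' handle is worked (pad moved more than 25 mm) (distance of spare_pad from where it was at the start of the episode above 0.025 m).
It also fails if it takes over 34 s, if anything falls off the work surface, if the arm or the gripper's body presses on something with over 40 N, if the wrist force passes 120 N, or if a joint passes its speed limit or range.

## Working session

There is one attempt and no reset: what is moved stays moved. The work goes in short steps, Python scripts to look and compute and a shell command to move; the robot and the scene stay as the last step left them, time stands still between calls to the robot, and variables do not carry over. Pictures are saved under pics/ and viewed, and the job is handed in when it is done.

```bash
mkdir -p pics; cat > h.py <<'E'
import numpy as np, cv2
from plant import robot
def grab(n,fn=None):
    d=robot.grab_frame(n)
    if fn: cv2.imwrite('pics/'+fn,cv2.cvtColor(d['frame'],cv2.COLOR_RGB2BGR))
    return d
def ray(d,u,v,fish=False):
    H=d['frame'].shape[0]; f=H/2/np.tan(np.radians(d['fov_y']/2))
    a=np.array([(u-d['cx'])/f,(v-d['cy'])/f]); 
    if fish:
        r=np.linalg.norm(a); c=np.array([*(a/r*np.sin(r)),np.cos(r)]) if r>0 else np.array([0,0,1.])
    else: c=np.array([*a,1.])
    T=np.array(d['camera_from_world']); R=T[:3,:3]
    return -R.T@T[:3,3], R.T@c
def onz(d,u,v,z,fish=False):
    o,r=ray(d,u,v,fish); return o+r*(z-o[2])/r[2]
def proj(d,p,fish=False):
    H=d['frame'].shape[0]; f=H/2/np.tan(np.radians(d['fov_y']/2))
    T=np.array(d['camera_from_world']); c=T[:3,:3]@p+T[:3,3]
    return np.array([d['cx']+f*c[0]/c[2],d['cy']+f*c[1]/c[2]])
E
python3 - <<'E'
from h import *
print(robot.get_state())
for n in ['scene','top','wrist']:
    d=grab(n,n+'0.png'); import pickle; pickle.dump(d,open(n+'.pkl','wb')); print(n,d['fov_y'],d['cx'],d['cy'],np.round(d['camera_from_world'],3).tolist())
E
```

```text
{'clock': 0.0, 'joint_positions': array([-1.47509483e+00,  1.59077030e-01,  1.59825984e+00,  2.47575812e-05,
        1.38621151e+00, -2.10101421e-01]), 'dq': array([-0.00060683, -0.00017897, -0.00021102,  0.00023269,  0.0011117 ,
        0.00112135]), 'joint_efforts': array([-4.54666242e-04, -3.95998335e+01, -3.31429875e+01, -2.14711372e-04,
        8.41447560e-03, -2.27087162e-05]), 'tcp_pos': array([ 173.03787293, -547.73468025,  247.28733718]), 'eef_rot': array([-9.75563746e-04,  9.88333203e-01,  1.52304049e-01,  6.80493554e-05]), 'ft_force': array([-0.16415757,  1.13642611, -0.08230794]), 'moment': array([-0.04719186, -0.0249554 ,  0.00491452]), 'opening': 1.0014344556151804}
scene 50.16640550116838 290.1669666055451 216.53850320028835 [[0.445, 0.895, -0.017, -290.528], [0.628, -0.326, -0.706, -327.449], [-0.638, 0.304, -0.708, 1516.226], [0.0, 0.0, 0.0, 1.0]]
top 42.024891044782166 281.4230833570671 207.14473410245307 [[-0.11, -0.994, -0.004, 81.062], [-0.968, 0.108, -0.226, 643.805], [0.225, -0.021, -0.974, 1156.389], [0.0, 0.0, 0.0, 1.0]]
wrist 65.70646984690485 280.3358459083711 201.00794005941555 [[0.301, -0.954, -0.002, -574.011], [-0.911, -0.288, 0.297, -37.718], [-0.284, -0.088, -0.955, 380.349], [0.0, 0.0, 0.0, 1.0]]
```

View pics/scene0.png

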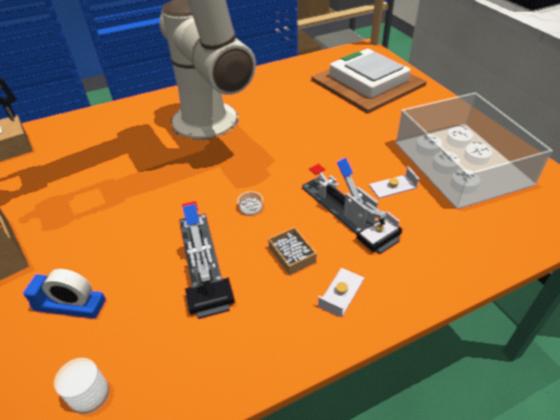

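View pics/top0.png

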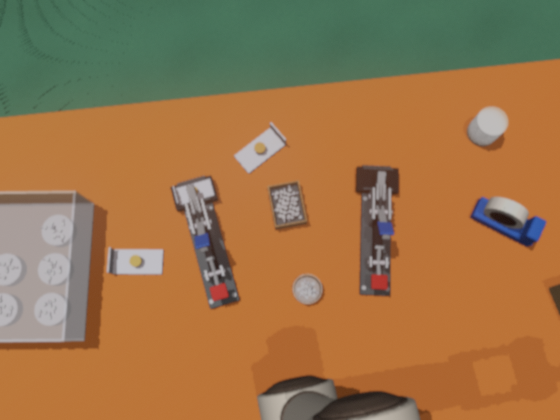

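The top view shows pliers A with a bracket on the anvil: blue pad (202,241), red tab (219,292). Pliers B at blue (385,229), red (379,282) look empty. Loose brackets at (260,148) and (136,261) are decoys, as is the blue tape dispenser. I'll check with a crop and measure.

```bash
python3 - <<'E'
from h import *; import pickle
S=pickle.load(open('scene.pkl','rb'));T=pickle.load(open('top.pkl','rb'))
c=lambda d,x0,x1,y0,y1:cv2.cvtColor(cv2.resize(d['frame'][y0:y1,x0:x1],(390,560),interpolation=cv2.INTER_CUBIC),cv2.COLOR_RGB2BGR)
cv2.imwrite('pics/crop.png',np.hstack([c(T,160,256,175,313),c(S,300,405,130,280)]))
for n,d in [('S',S),('T',T)]:
    h=cv2.cvtColor(d['frame'],cv2.COLOR_RGB2HSV)
    for k,m in [('blue',cv2.inRange(h,(105,130,60),(130,255,255))),('red',cv2.inRange(h,(0,200,60),(3,255,255))|cv2.inRange(h,(174,150,60),(180,255,255))),('brass',cv2.inRange(h,(15,120,90),(30,255,255)))]:
        N,l,s,cc=cv2.connectedComponentsWithStats(m)
        for i in range(1,N):
            if 15<s[i,4]<900: print(n,k,s[i].tolist(),cc[i].round(1), [onz(d,*cc[i],z).round(0)[:2].tolist() for z in ((130,) if k=='blue' else (69,) if k=='red' else (46,))])
E
```

```text
S blue [0, 88, 7, 11, 51] [ 2.5 93.5] [[-237.0, -562.0]]
S blue [0, 104, 8, 14, 75] [  2.6 111.7] [[-120.0, -565.0]]
S blue [338, 159, 14, 18, 141] [344.6 167.6] [[573.0, 193.0]]
S blue [184, 205, 15, 20, 220] [190.7 214.8] [[557.0, -200.0]]
S red [311, 165, 13, 9, 65] [316.6 168.9] [[480.0, 167.0]]
S brass [369, 0, 14, 45, 235] [376.4  20.4] [[-324.0, 909.0]]
S brass [299, 10, 30, 10, 59] [314.8  14.4] [[-514.0, 705.0]]
S brass [299, 31, 21, 21, 243] [307.1  42.8] [[-270.0, 536.0]]
S brass [371, 46, 32, 17, 95] [385.9  52.9] [[-44.0, 762.0]]
S brass [0, 178, 20, 12, 134] [ 10.5 184. ] [[126.0, -590.0]]
S brass [70, 190, 35, 24, 491] [ 86.4 201. ] [[294.0, -414.0]]
S brass [377, 225, 6, 5, 24] [379.5 227.2] [[722.0, 208.0]]
S brass [336, 283, 11, 10, 85] [341.3 287.3] [[832.0, 34.0]]
S brass [448, 315, 16, 9, 16] [455.5 319. ] [[1004.0, 198.0]]
S brass [1, 328, 8, 11, 22] [  4.1 332.3] [[619.0, -623.0]]
S brass [20, 348, 6, 11, 17] [ 22.1 352.1] [[683.0, -593.0]]
S brass [111, 405, 8, 6, 23] [114.3 407.9] [[873.0, -454.0]]
T blue [473, 199, 72, 45, 868] [512.6 225.8] [[541.0, -473.0]
[... 455 characters left out ...]
18] [147.6 103. ] [[947.0, 301.0]]
T brass [124, 104, 9, 5, 18] [128.  104.9] [[948.0, 349.0]]
T brass [170, 116, 9, 11, 35] [174.4 119.9] [[897.0, 240.0]]
T brass [118, 119, 9, 10, 22] [122.  122.8] [[903.0, 365.0]]
T brass [149, 122, 12, 8, 26] [153.7 124.9] [[890.0, 290.0]]
T brass [108, 124, 7, 9, 19] [110.7 127.6] [[894.0, 393.0]]
T brass [127, 124, 8, 7, 17] [130.6 127.5] [[889.0, 345.0]]
T brass [141, 126, 6, 8, 16] [143.6 129.7] [[880.0, 315.0]]
T brass [134, 136, 15, 17, 56] [141.4 143.2] [[847.0, 322.0]]
T brass [256, 144, 8, 9, 56] [259.6 147.8] [[804.0, 44.0]]
T brass [119, 148, 14, 12, 46] [126.3 153.7] [[825.0, 358.0]]
T brass [132, 258, 7, 6, 17] [135.4 260.1] [[570.0, 350.0]]
```

View pics/crop.png

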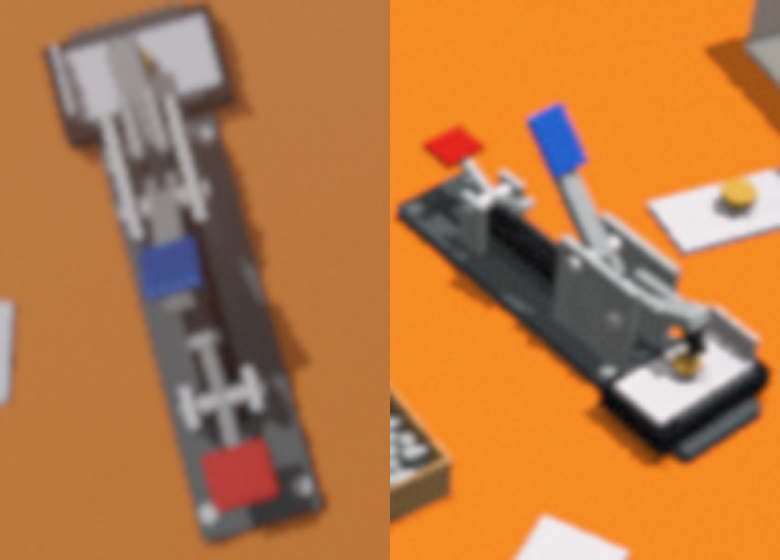

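```bash
python3 - <<'E'
from h import *; import pickle
S=pickle.load(open('scene.pkl','rb'));T=pickle.load(open('top.pkl','rb'))
def cent(d,k,box):
    x0,x1,y0,y1=box; f=d['frame'][y0:y1,x0:x1].astype(int)
    r,g,b=f[...,0],f[...,1],f[...,2]
    m=(b>r+30)&(b>g+30)&(b>80) if k=='b' else (r>90)&(g<0.42*r)&(b>0.55*g)&(b<r*.5)&(g<80)
    ys,xs=np.nonzero(m); print(k,m.sum(),xs.min()+x0,xs.max()+x0,ys.min()+y0,ys.max()+y0); return xs.mean()+x0,ys.mean()+y0
def tri(p,q):
    A=[];B=[]
    for d,u in((S,p),(T,q)):
        o,r=ray(d,*u); r/=np.linalg.norm(r);P=np.eye(3)-np.outer(r,r);A.append(P);B.append(P@o)
    x=np.linalg.solve(sum(A),sum(B)); print('res',[np.linalg.norm(P@x-b).round(1) for P,b in zip(A,B)]); return x
bS=cent(S,'b',(330,360,150,185));bT=cent(T,'b',(185,220,225,260))
rS=cent(S,'r',(303,330,155,180));rT=cent(T,'r',(205,235,280,305))
print(bS,bT,tri(bS,bT).round(1)); print(rS,rT,tri(rS,rT).round(1))
for d,p in((S,rS),(T,rT)): print(onz(d,*p,69).round(1))
for d,p in((S,bS),(T,bT)): print(onz(d,*p,141).round(1))
b2=cent(S,'b',(180,202,202,228));b2T=cent(T,'b',(370,400,220,245));print('spare',tri(b2,b2T).round(1))
E
```

```text
b 168 338 351 158 177
b 179 194 209 233 248
r 73 311 323 165 173
r 213 211 228 283 299
res [np.float64(1.0), np.float64(1.0)]
(np.float64(344.55357142857144), np.float64(167.28571428571428)) (np.float64(201.45810055865923), np.float64(240.64804469273744)) [581.1 186.7 138.6]
res [np.float64(1.7), np.float64(1.7)]
(np.float64(316.7671232876712), np.float64(168.97260273972603)) (np.float64(219.1549295774648), np.float64(291.7511737089202)) [477.5 167.1  66.3]
[480.9 167.1  69. ]
[476.6 165.3  69. ]
[583.8 186.1 141. ]
[580.2 185.4 141. ]
b 265 183 199 204 225
b 170 378 392 222 234
res [np.float64(0.4), np.float64(0.4)]
spare [ 565.2 -200.9  137.3]
```

Pliers A are the right ones: the bracket and brass stud sit under the jaw, at crop (685,365). Pad ≈ (581,186,140) and tab ≈ (478,167,67). The heights match the 141 and 69 given, and they are 105 mm apart against 108. The axis yaw is about 10°.

I'll shut the gripper, align it and travel above the pad.

```bash
cat >> h.py <<'E'
from scipy.spatial.transform import Rotation as Ro
def to(p):
    s=robot.get_state(); q=s['eef_rot']; R=Ro.from_quat([*q[1:],q[0]]).as_matrix()
    print('t',round(s['clock'],2),'tcp',s['tcp_pos'].round(1),'F',s['ft_force'].round(1),'op',round(s['opening'],2),'xyaw',np.degrees(np.arctan2(R[1,0],R[0,0])).round(1),'R z',R[:,2].round(3))
    print('delta tool',(R.T@(np.array(p)-s['tcp_pos'])).round(1))
E
python3 -m inch '[{"fingers":-1,"tx":29,"ty":-27.5,"twist":7},{"fingers":-1,"tx":58,"ty":-55,"twist":7},{"fingers":-1,"tx":87,"ty":-82,"twist":7},{"fingers":-1,"tx":116,"ty":-110,"twist":7},{"fingers":-1,"tx":145,"ty":-137,"twist":7}]' 60
python3 -c "
from h import *
to([581.5,186,215])"
```

```text
t 0.15 tcp [ 173.  -547.9  247.6] F [ 0.8 -0.5  0.2] op 1.0 xyaw 17.5 R z [-0.     0.001 -1.   ]
delta tool [ 610.4 -576.8   33.5]schema error: expected keys fingers, tx, ty, tz, twist
```

```bash

python3 -m inch '[{"fingers":-1,"tx":29,"ty":-27,"tz":0,"twist":7},{"fingers":-1,"tx":58,"ty":-55,"tz":0,"twist":7},{"fingers":-1,"tx":87,"ty":-82,"tz":0,"twist":7},{"fingers":-1,"tx":116,"ty":-110,"tz":0,"twist":7},{"fingers":-1,"tx":145,"ty":-137,"tz":0,"twist":7}]' 60
python3 -c "
from h import *
to([581.5,186,215])"
```

```text
clock: 0.57
tcp_pos: [270.5, -372.1, 247.9]
eef_rot: [-0.0, 0.996, 0.091, 0.0]
ft_force: [0.8, 0.5, 0.1]
opening: 0.3
t 0.57 tcp [ 270.5 -372.1  247.9] F [0.8 0.5 0.1] op 0.3 xyaw 10.5 R z [-0.     0.001 -1.   ]
delta tool [ 407.3 -492.2   33.2]
```

```bash

python3 -m inch '[{"fingers":-1,"tx":26,"ty":-31,"tz":0,"twist":0},{"fingers":-1,"tx":52,"ty":-62,"tz":0,"twist":0},{"fingers":-1,"tx":78,"ty":-93,"tz":0,"twist":0},{"fingers":-1,"tx":104,"ty":-124,"tz":0,"twist":0},{"fingers":-1,"tx":130,"ty":-155,"tz":0,"twist":0}]'
python3 -m inch '[{"fingers":-1,"tx":26,"ty":-31,"tz":0,"twist":0},{"fingers":-1,"tx":52,"ty":-62,"tz":0,"twist":0},{"fingers":-1,"tx":78,"ty":-93,"tz":0,"twist":0},{"fingers":-1,"tx":104,"ty":-124,"tz":0,"twist":0},{"fingers":-1,"tx":130,"ty":-155,"tz":0,"twist":0}]'
python3 -c "
from h import *
to([581.5,186,215])"
```

```text
clock: 0.98
tcp_pos: [370.0, -196.0, 248.2]
eef_rot: [0.0, 0.996, 0.091, 0.0]
ft_force: [1.4, 0.2, 0.0]
opening: 0.003
clock: 1.4
tcp_pos: [469.6, -19.6, 248.2]
eef_rot: [0.0, 0.996, 0.092, 0.0]
ft_force: [0.3, -1.4, 0.9]
opening: 0.001
t 1.4 tcp [469.6 -19.6 248.2] F [ 0.3 -1.4  0.9] op 0.0 xyaw 10.5 R z [ 0. -0. -1.]
delta tool [ 147.6 -181.7   33.2]
```

```bash

python3 -m inch '[{"fingers":-1,"tx":26,"ty":-31,"tz":0,"twist":0},{"fingers":-1,"tx":52,"ty":-62,"tz":0,"twist":0},{"fingers":-1,"tx":78,"ty":-93,"tz":0,"twist":0},{"fingers":-1,"tx":104,"ty":-124,"tz":0,"twist":0},{"fingers":-1,"tx":124,"ty":-150,"tz":0,"twist":0}]'
python3 -m inch '[{"fingers":-1,"tx":0,"ty":0,"tz":0,"twist":0},{"fingers":-1,"tx":0,"ty":0,"tz":0,"twist":0}]'
python3 -c "
from h import *
to([581.5,186,190])
grab('wrist','w1.png');grab('scene','s1.png')"
```

```text
clock: 1.82
tcp_pos: [564.3, 151.1, 247.8]
eef_rot: [-0.0, 0.996, 0.092, -0.0]
ft_force: [0.8, 0.0, 0.5]
opening: -0.002
clock: 1.98
tcp_pos: [563.6, 149.7, 247.5]
eef_rot: [0.0, 0.996, 0.093, -0.001]
ft_force: [-0.5, 0.5, 0.1]
opening: -0.0
t 1.98 tcp [563.6 149.7 247.5] F [-0.5  0.5  0.1] op -0.0 xyaw 10.7 R z [-0.001 -0.    -1.   ]
delta tool [ 24.4 -32.3  57.4]
```

View pics/w1.png

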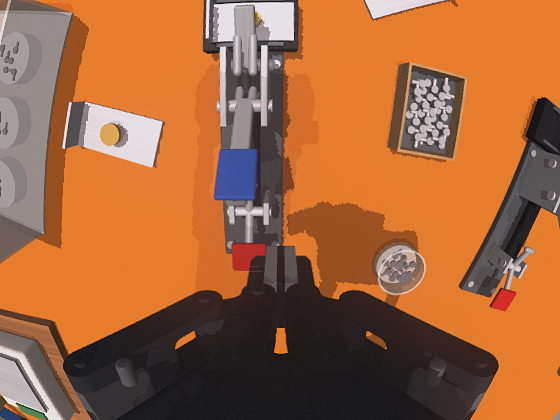

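View pics/s1.png

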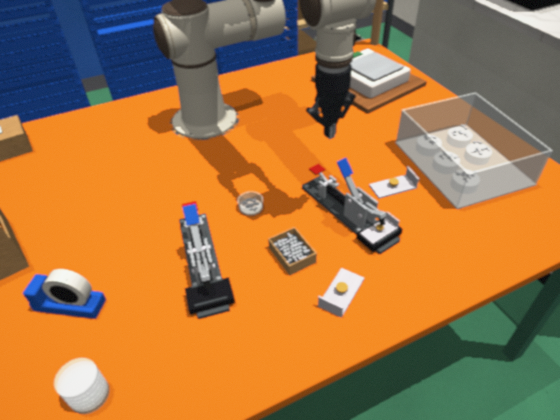

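The wrist view shows the pliers aligned with the tool x axis: blue pad at (236,174), tab partly hidden at (248,257). I'll refine the pad position with the fisheye.

```bash
python3 - <<'E'
from h import *
d=grab('wrist'); f=d['frame'].astype(int); m=((f[...,2]>f[...,0]+50)&(f[...,2]>f[...,1]+50)).astype(np.uint8)
N,l,s,c=cv2.connectedComponentsWithStats(m)
for i in range(1,N):
    if s[i,4]>300: print(s[i],c[i],onz(d,*c[i],141,True).round(1))
i=1+np.argmax([s[j,4] if s[j,1]<250 else 0 for j in range(1,N)])
x,y,w,h=s[i,:4]
for u,v in [(x,y),(x+w,y),(x,y+h),(x+w,y+h)]: print((u,v),onz(d,u,v,141,True).round(1))
for u in (245,254): print('stud/jaw',onz(d,258,18,46,True).round(1)); break
print('pivots',[onz(d,*p,75,True).round(1) for p in((224,106),(266,106))],[onz(d,*p,69,True).round(1) for p in((233,257),(265,246))])
E
```

```text
[ 212  148   43   51 1930] [233.50310881 173.79378238] [581.7 186.4 141. ]
(np.int32(212), np.int32(148)) [598.  205.1 141. ]
(np.int32(255), np.int32(148)) [603.3 173.9 141. ]
(np.int32(212), np.int32(199)) [559.4 200.  141. ]
(np.int32(255), np.int32(199)) [565.4 167.6 141. ]
stud/jaw [720.7 199.6  46. ]
pivots [array([627.1, 212.1,  75. ]), array([633.3, 174.1,  75. ])] [array([475.1, 182.4,  69. ]), array([494.4, 151.3,  69. ])]
```

```bash

python3 -m inch '[{"fingers":-1,"tx":24,"ty":-32,"tz":20,"twist":0},{"fingers":-1,"tx":24,"ty":-32,"tz":50,"twist":0},{"fingers":-1,"tx":24,"ty":-32,"tz":68,"twist":0},{"fingers":-1,"tx":24,"ty":-32,"tz":68,"twist":0}]'
python3 -c "
from h import *
to([581.5,186,169.4])
grab('wrist','w2.png')"
```

```text
clock: 2.47
tcp_pos: [578.2, 182.9, 175.2]
eef_rot: [0.0, 0.996, 0.091, -0.005]
ft_force: [-1.3, 0.4, -1.5]
opening: -0.0
t 2.47 tcp [578.2 182.9 175.2] F [-1.3  0.4 -1.5] op -0.0 xyaw 10.5 R z [-0.009 -0.001 -1.   ]
delta tool [ 3.9 -2.5  5.8]
```

View pics/w2.png

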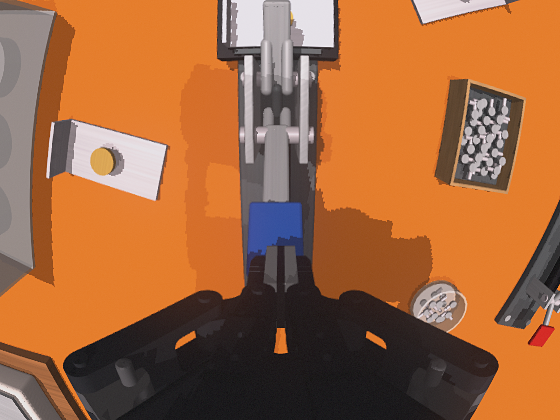

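Fingers sit centred over the pad, at (248-304, 203-260). Next I press along the arc.

```bash

python3 -m inch '[{"fingers":-1,"tx":4,"ty":-2,"tz":2,"twist":0},{"fingers":-1,"tx":4,"ty":-2,"tz":5,"twist":0},{"fingers":-1,"tx":-2,"ty":-2,"tz":12,"twist":0},{"fingers":-1,"tx":-7,"ty":-2,"tz":18,"twist":0},{"fingers":-1,"tx":-7,"ty":-2,"tz":18,"twist":0}]'
python3 -c "
from h import *
to([581.5,186,169.4])
grab('scene','s3.png')"
```

```text
clock: 2.93
tcp_pos: [573.1, 184.4, 161.8]
eef_rot: [0.0, 0.996, 0.092, -0.0]
ft_force: [1.2, -1.0, 2.3]
opening: 0.0
t 2.93 tcp [573.1 184.4 161.8] F [ 1.2 -1.   2.3] op 0.0 xyaw 10.5 R z [-0.001 -0.001 -1.   ]
delta tool [ 8.5 -0.  -7.6]
```

View pics/s3.png

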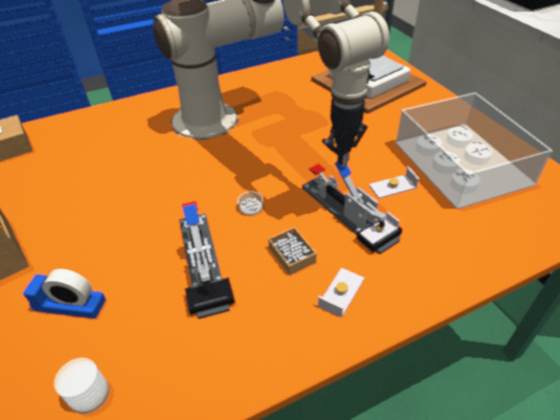

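```bash

python3 -m inch '[{"fingers":-1,"tx":-6,"ty":0,"tz":9,"twist":0},{"fingers":-1,"tx":-11,"ty":0,"tz":18,"twist":0},{"fingers":-1,"tx":-15,"ty":0,"tz":26,"twist":0},{"fingers":-1,"tx":-18,"ty":0,"tz":33,"twist":0},{"fingers":-1,"tx":-18,"ty":0,"tz":33,"twist":0}]'
python3 -c "
from h import *
to([581.5,186,169.4])
grab('scene','s4.png')"
```

```text
clock: 3.4
tcp_pos: [555.5, 181.5, 128.4]
eef_rot: [0.0, 0.996, 0.092, -0.001]
ft_force: [-0.2, -0.4, 2.2]
opening: 0.004
t 3.4 tcp [555.5 181.5 128.4] F [-0.2 -0.4  2.2] op 0.0 xyaw 10.5 R z [-0.001 -0.    -1.   ]
delta tool [ 26.3   0.3 -41. ]
```

View pics/s4.png

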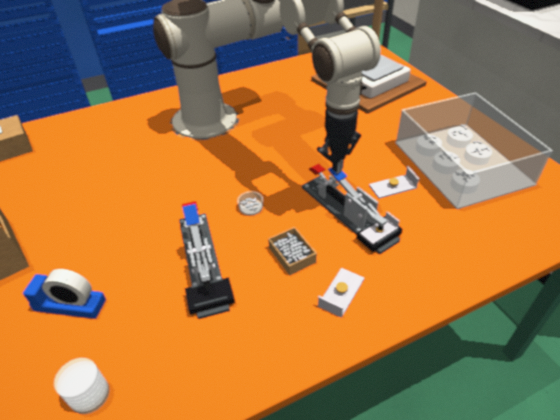

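```bash

python3 -m inch '[{"fingers":-1,"tx":-3,"ty":0,"tz":8,"twist":0},{"fingers":-1,"tx":-5,"ty":0,"tz":15,"twist":0},{"fingers":-1,"tx":-6,"ty":0,"tz":20,"twist":0},{"fingers":-1,"tx":-7,"ty":0,"tz":25,"twist":0},{"fingers":-1,"tx":-7,"ty":0,"tz":26,"twist":0}]'
python3 -m inch '[{"fingers":-1,"tx":0,"ty":0,"tz":1,"twist":0},{"fingers":-1,"tx":0,"ty":0,"tz":1,"twist":0}]'
python3 -c "
from h import *
to([581.5,186,169.4])"
```

```text
clock: 3.87
tcp_pos: [548.9, 180.3, 102.4]
eef_rot: [-0.0, 0.996, 0.092, -0.001]
ft_force: [-2.8, -0.8, 4.3]
opening: -0.002
clock: 4.03
tcp_pos: [549.1, 180.3, 102.4]
eef_rot: [0.0, 0.996, 0.092, -0.001]
ft_force: [-2.2, -0.9, 2.9]
opening: -0.002
t 4.03 tcp [549.1 180.3 102.4] F [-2.2 -0.9  2.9] op -0.0 xyaw 10.5 R z [-0.002 -0.    -1.   ]
delta tool [ 32.8   0.3 -67. ]
```

```bash

python3 -m inch '[{"fingers":-1,"tx":0,"ty":0,"tz":2,"twist":0},{"fingers":-1,"tx":0,"ty":0,"tz":2,"twist":0},{"fingers":-1,"tx":0,"ty":0,"tz":2,"twist":0}]'
python3 -m inch '[{"fingers":-1,"tx":0,"ty":0,"tz":2,"twist":0},{"fingers":-1,"tx":0,"ty":0,"tz":2,"twist":0},{"fingers":-1,"tx":0,"ty":0,"tz":2,"twist":0}]'
python3 -c "
from h import *
to([581.5,186,169.4])"
```

```text
clock: 4.28
tcp_pos: [549.3, 180.4, 102.0]
eef_rot: [0.0, 0.996, 0.092, -0.001]
ft_force: [-8.6, -1.5, 14.7]
opening: -0.0
clock: 4.53
tcp_pos: [549.4, 180.4, 101.6]
eef_rot: [0.0, 0.996, 0.092, -0.001]
ft_force: [-13.5, -2.7, 24.3]
opening: -0.003
t 4.53 tcp [549.4 180.4 101.6] F [-13.5  -2.7  24.3] op -0.0 xyaw 10.6 R z [-0.002 -0.001 -1.   ]
delta tool [ 32.5   0.4 -67.9]
```

Pressed against the stop at 24 N, pad about 85 mm. Now I let go upward and look.

```bash

python3 -m inch '[{"fingers":-1,"tx":0,"ty":0,"tz":-15,"twist":0},{"fingers":-1,"tx":0,"ty":0,"tz":-45,"twist":0},{"fingers":-1,"tx":-35,"ty":0,"tz":-50,"twist":0},{"fingers":-1,"tx":-72,"ty":0,"tz":-50,"twist":0},{"fingers":-1,"tx":-72,"ty":0,"tz":-50,"twist":0}]'
python3 -c "
from h import *
to([477,166.5,86])
d=grab('scene','s5.png'); grab('wrist','w5.png')
f=d['frame'][140:250,280:420];cv2.imwrite('pics/s5c.png',cv2.cvtColor(cv2.resize(f,(700,550),interpolation=cv2.INTER_CUBIC),cv2.COLOR_RGB2BGR))"
```

```text
clock: 4.95
tcp_pos: [470.8, 166.7, 145.0]
eef_rot: [0.0, 0.996, 0.092, -0.005]
ft_force: [-0.8, 0.0, -1.9]
opening: -0.002
t 4.95 tcp [470.8 166.7 145. ] F [-0.8  0.  -1.9] op -0.0 xyaw 10.6 R z [-0.01  -0.001 -1.   ]
delta tool [ 6.6  1.4 58.9]
```

View pics/s5c.png

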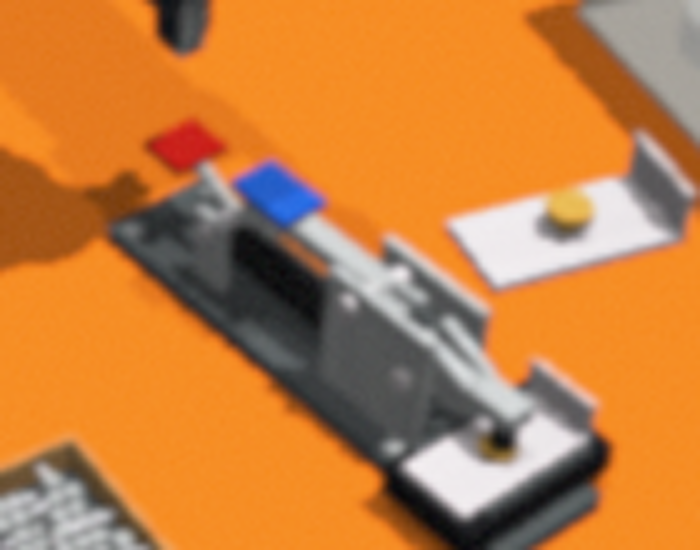

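View pics/w5.png

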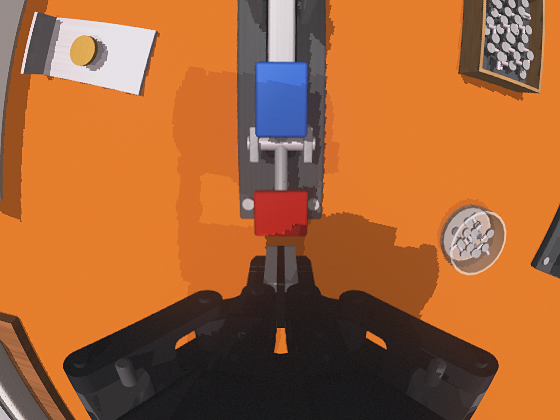

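The handle stays down with its blue pad flat at crop (280,190), and the jaw bears on the stud at (497,443). In the wrist view the tab is at (280,213) and the pad at (281,99). I'll check the pad height by triangulation and get the tab position.

```bash
python3 - <<'E'
from h import *
d=grab('wrist');S=grab('scene')
def blob(d,k,b):
    x0,x1,y0,y1=b;f=d['frame'][y0:y1,x0:x1].astype(int);r,g,bl=f[...,0],f[...,1],f[...,2]
    m=(bl>r+40)&(bl>g+40) if k=='b' else (r>90)&(g<.3*r)&(bl<.4*r)
    ys,xs=np.nonzero(m);return np.array([xs.mean()+x0,ys.mean()+y0])
B=blob(d,'b',(240,320,50,145));Rr=blob(d,'r',(240,320,185,240));Bs=blob(S,'b',(320,360,165,190))
A=[];b=[]
for o,r in (ray(d,*B,True),ray(S,*Bs)):
    r=r/np.linalg.norm(r);P=np.eye(3)-np.outer(r,r);A.append(P);b.append(P@o)
print('pad',np.linalg.solve(sum(A),sum(b)).round(1),onz(d,*B,85,True).round(1)); print(B,Rr,Bs,'tab',onz(d,*Rr,69,True).round(1))
to([477,166.5,86])
E
```

```text
pad [552.  181.4  82.8] [551.9 181.2  85. ]
[280.15092348 104.33614776] [279.16552355 215.90900777] [335.13709677 178.59677419] tab [479.7 168.5  69. ]
t 5.15 tcp [480.1 167.3 148.9] F [ 0.4 -0.3  1.1] op 0.0 xyaw 10.5 R z [ 0.002  0.    -1.   ]
delta tool [-3.4  0.2 62.9]
```

Pad is 83±2 mm, so it is locked at the stop. The tab lies right under the tool. Now I push it down.

```bash

python3 -m inch '[{"fingers":-1,"tx":-2,"ty":-1,"tz":30,"twist":0},{"fingers":-1,"tx":-2,"ty":-1,"tz":58,"twist":0},{"fingers":-1,"tx":-2,"ty":-1,"tz":66,"twist":0},{"fingers":-1,"tx":-2,"ty":-1,"tz":74,"twist":0},{"fingers":-1,"tx":-3,"ty":-1,"tz":80,"twist":0}]'
python3 -m inch '[{"fingers":-1,"tx":0,"ty":0,"tz":3,"twist":0},{"fingers":-1,"tx":0,"ty":0,"tz":3,"twist":0},{"fingers":-1,"tx":0,"ty":0,"tz":3,"twist":0}]'
python3 -c "
from h import *
to([477,166.5,86])
d=grab('scene','s6.png')
f=d['frame'][120:250,280:420];cv2.imwrite('pics/s6c.png',cv2.cvtColor(cv2.resize(f,(644,598),interpolation=cv2.INTER_CUBIC),cv2.COLOR_RGB2BGR))"
```

```text
clock: 5.57
tcp_pos: [474.8, 167.4, 67.6]
eef_rot: [0.0, 0.996, 0.092, -0.003]
ft_force: [-6.2, -1.4, 4.5]
opening: 0.001
clock: 5.82
tcp_pos: [474.6, 167.4, 65.0]
eef_rot: [0.0, 0.996, 0.092, -0.003]
ft_force: [-6.8, -2.1, 3.0]
opening: -0.002
t 5.82 tcp [474.6 167.4  65. ] F [-6.8 -2.1  3. ] op -0.0 xyaw 10.5 R z [-0.005 -0.001 -1.   ]
delta tool [  2.    1.3 -21. ]
```

View pics/s6c.png

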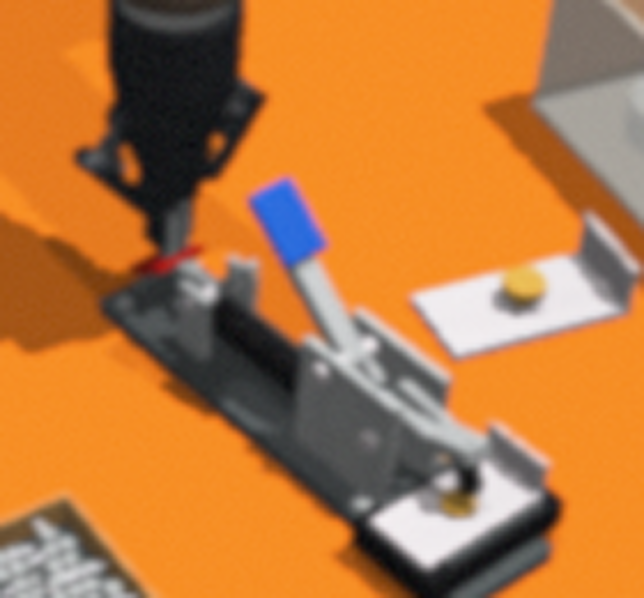

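The handle has sprung up, with the pad at crop (288,220) and the red tab held down at (170,260). I'll retreat straight up and check.

```bash

python3 -m inch '[{"fingers":-1,"tx":0,"ty":0,"tz":-15,"twist":0},{"fingers":-1,"tx":-5,"ty":0,"tz":-50,"twist":0},{"fingers":-1,"tx":-10,"ty":0,"tz":-90,"twist":0},{"fingers":-1,"tx":-15,"ty":0,"tz":-130,"twist":0},{"fingers":-1,"tx":-30,"ty":0,"tz":-160,"twist":0}]'
python3 -m inch '[{"fingers":-1,"tx":0,"ty":0,"tz":0,"twist":0},{"fingers":-1,"tx":0,"ty":0,"tz":0,"twist":0},{"fingers":-1,"tx":0,"ty":0,"tz":0,"twist":0},{"fingers":-1,"tx":0,"ty":0,"tz":0,"twist":0},{"fingers":-1,"tx":0,"ty":0,"tz":0,"twist":0}]'
python3 - <<'E'
from h import *; import pickle
d=grab('wrist','w7.png');S=grab('scene','s7.png'); S0=pickle.load(open('scene.pkl','rb'))
def blob(d,k,b):
    x0,x1,y0,y1=b;f=d['frame'][y0:y1,x0:x1].astype(int);r,g,bl=f[...,0],f[...,1],f[...,2]
    m=(bl>r+30)&(bl>g+30)&(bl>80) if k=='b' else (r>90)&(g<.42*r)&(bl>.55*g)&(bl<.5*r)&(g<80)
    if k=='y':
        m=cv2.inRange(cv2.cvtColor(d['frame'][y0:y1,x0:x1],cv2.COLOR_RGB2HSV),(15,120,90),(30,255,255))>0
    ys,xs=np.nonzero(m);return np.array([xs.mean()+x0,ys.mean()+y0]).round(1)
for k,b in(('b',(330,360,150,185)),('r',(303,330,155,180)),('y',(370,390,215,240)),('b',(180,202,202,228))): print(k,blob(S0,k,b),blob(S,k,b))
p=blob(S,'y',(370,390,215,240)); print('stud',onz(S0,*blob(S0,'y',(370,390,215,240)),46).round(1),onz(S,*p,38).round(1))
to([0,0,0])
c=lambda d:cv2.cvtColor(cv2.resize(d['frame'][140:250,290:420],(390,330),interpolation=cv2.INTER_CUBIC),cv2.COLOR_RGB2BGR)
cv2.imwrite('pics/s7c.png',np.hstack([c(S0),c(S)]))
E
```

```text
clock: 6.28
tcp_pos: [449.1, 162.3, 230.5]
eef_rot: [-0.0, 0.996, 0.092, 0.003]
ft_force: [0.3, 0.5, 0.4]
opening: -0.001
clock: 6.7
tcp_pos: [445.7, 162.1, 223.7]
eef_rot: [-0.0, 0.996, 0.092, -0.002]
ft_force: [-0.2, 0.2, 0.2]
opening: -0.003
b [344.6 167.3] [344.6 167.3]
r [316.8 169. ] [316.7 169. ]
y [379.5 227.2] [379.3 229.1]
b [190.8 214.8] [190.8 214.8]
stud [721.8 208.3  46. ] [721.  209.4  38. ]
t 6.8 tcp [445.8 162.1 224. ] F [-0.5  0.   0.2] op -0.0 xyaw 10.5 R z [-0.003 -0.    -1.   ]
delta tool [-467.3   78.1  225.2]
```

View pics/s7c.png

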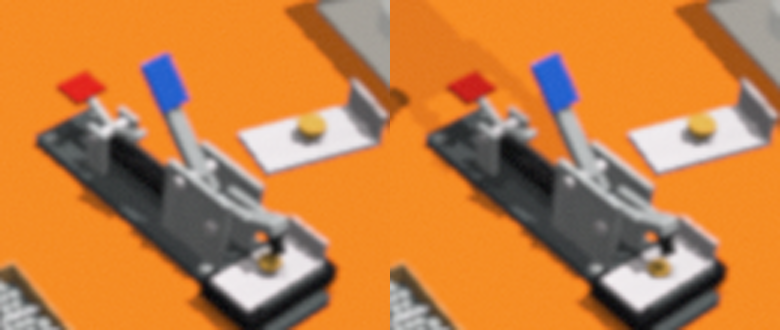

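View pics/w7.png

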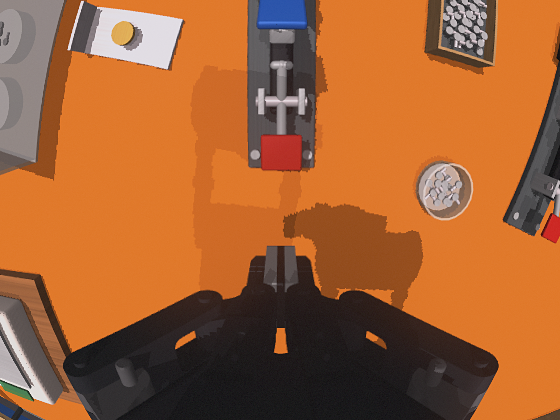

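Pad, tab and spare pad are back at their starting pixels to within 0.1 px. The stud dropped 1.9 px, against about 2.1 px expected for 8 mm, and the arm is clear. I'll hand in.

```bash
python3 -c "
from plant import robot
print(robot.close_job(), robot.get_state()['clock'])"
```

```text
the job is handed in; nothing more can be done
the job is handed in; nothing more can be done
```

The job is done and handed in, at about 6.8 s of the 34 s allowed; the hand-in gives no verdict.

**What I did:** With the shut fingers I pressed the blue pad of the pliers holding the bracket down its arc to the stop, reaching about 28 N at the wrist. I let go and saw it stay locked. I then pushed the red tab down until the handle sprang up, and backed the arm clear.

**Last checks:**
- **Locked handle:** the pad measured 83 ± 2 mm, so it was at its 85 mm stop.
- **Release tab:** I did not measure its height while it was down. The fingertips reached about 48 mm on it and the handle released, so it must have passed below 57 mm.
- **After release:** the pad, the tab and the spare pad were all back at their starting pixels to within 0.1 px.
- **Stud:** the head sits 1.9 px lower, against about 2.1 px expected for 8 mm, so it looks fully home. It is partly hidden by the jaw, so I could not measure its height directly. Its position in plan moved by about 1 mm.

No check failed. First position estimates differed from the given sizes by no more than 3 mm: pad to tab came out at 105 mm against 108 mm. One early command was refused for missing keys, and nothing moved.

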